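Re-arm the bean dispenser at its interlock switch

ROBOT

A 6-joint arm with a two-finger parallel gripper is mounted at the origin on a cart in front of the work surface, level with it; the furniture and walls round the work are solid. World frame = base frame: x ahead of the robot, y to its left, z up, the work surface at z = 0. Lengths are in m, angles in rad, forces in N, time in s.
With the tool pointing down it reaches from about 0.275 to 0.975 m from the base axis. Payload 8.4 kg.
Tool frame: the origin (TCP) lies midway between the tips of the shut fingers; the grasp point (between the pads) lies 19 mm behind it; y points along the fingers, z is the direction in which the jaws open and shut, and the axes are right-handed (so a half turn about y gives the same grasp; the last joint's range is limited). The gripper opens to 92 mm and grips with 3 to 60 N. Pads are 20 mm wide; open, the fingers measure 128 mm over their backs; the gripper's body (75 mm by 189 mm) begins 69 mm behind the grasp point.
Start: joints at [1.322, 0.353, 1.633, -0, 1.155, -0.002], TCP at [0.153, 0.606, 0.215] pointing down, gripper open.
Joint ranges: [-2.63, 2.63], [-0.92, 2.1], [0.06, 2.66], [-1.3, 4.44], [0, 2.69], [-3.02, 3.02]. Speed limits (rad/s): [2.22, 2.22, 2.79, 3.14, 3.14, 3.14].

INTERFACE

Orientations are given as a unit quaternion [x, y, z, w].
In Python, from cell import ctrl gives the robot as it stands.
- The arm moves only by the tool step_arm, never from a script. Its argument "steps" is one flat list of numbers, 7 for each row, row after row: the turn, a rotation vector about the world's x, y, z in rad, then the shift along the world's x, y, z in cm, then the opening, from -1 (shut) to 1 (fully open). A call has 1 to 12 rows; each row shifts and turns the commanded pose from where the row before left it; what a row does not reach is not made up. A row lasts 1/8 s, in which the tool goes at most 62.5 mm and 10.7 degrees, less where a joint would pass 70% of its speed; a pose out of reach is approached as far as the arm can. A call is refused whole if a number of a shift passes 6.25 or a number of a turn 0.188, either way. A call with a gripper value outside its range is refused whole. The fingers move at their own pace and stop on an object; "newtons" is the grip in N (left out, the last holds). Time passes only in rows, so rows that do not move let the fingers close. It gives the time, the measured TCP pose, the force and the opening at its end, in the units of the state.
- ctrl.observe(): the state, without advancing time (a new reading comes with each control period).
- ctrl.grab_frame(name): name is "scene" or "top" or "wrist"; returns a dict with "color" (384x512x3 uint8, red, green, blue), "vfov" (degrees; the focal length in pixels is half the picture's height over the tangent of half this angle, whatever the lens; pixels are square), "cx", "cy" (the principal point, pixels), "world_to_cam" (4x4, takes a point from world to camera coordinates); the wrist camera has in their place "T_tool_cam" (4x4, takes a point from camera to tool coordinates, whose origin is the TCP and whose axes are the tool frame's). Camera axes: x right, y down, z forward; pixel columns grow to the right and rows downward; lengths in m; the calibration is good to about 2 mm. A picture is of the moment at which its call begins: read the wrist's pose just before it. There is no depth.
- ctrl.sign_off(): hands the job in, once; it reports no verdict.
The state is a dict: "clock": time; "joints": joint angles; "dq": joint speeds; "tau": joint torques, N m; "eef_pos": TCP position; "tcp_rot": TCP orientation; "force": force on the tool from outside, world axes, zero at the start; "ft_torque": the same for the moment, N m; "finger_gap": finger opening in m.
Only numpy, scipy, OpenCV 4.12 (cv2) and the standard library are available. Lean on these libraries where they do the work, as an engineer would, in place of code of your own. Each camera call takes 0.05 s, during which the arm holds its last target. There are 200 camera calls.

TASK

Re-arm the bean dispenser: slide the metal shutter on its sloping front fully open to the left, then press the roller lever of the small switch behind it gently, only just until it clicks, and keep it there for about a second without forcing it past the click. Let the lever spring back and slide the shutter fully closed again, leaving the mug, the cocoa jar and the creamer cup where they stand.

Things in the scene. Friction and masses are not known exactly. Their poses are not given: they have to be found in the camera images.
- dispenser: grey bean dispenser, fixed, 195 deep (x) x 250 wide (y) x 275 high; origin at its foot, 107 behind its front edge, x to its back, y to its left. Its front face, 250 wide x 170 long, rises toward the back at 26 degrees to the level, so it looks up at the robot. Higher up a full-width hood stands out square to the face and leans over it: come in square to the face, tilted 26 degrees from vertical
- shutter (a joint): travel in m of the shutter, an aluminium plate 96 x 96 x 4 lying on the face: 0 closed (over the switch bay), 0.09 fully open (to the left, the bay quite free). Friction about 1.5 N; it stays where it is left; hard stop at each end. It may start a little open
- shutter_rib (a point): middle of the black grip rib at the shutter's centre, moving with it; rib 14 thick across the sliding direction, 50 long up the slope, its top 12 mm further out than this point, the plate 16 mm below it. Axes: x up the slope, y the sliding direction (+y opens), z square out of the face
- roller_top (a point): outermost point of the white roller (14 diameter, 14 wide, axle along y) on the steel lever of the switch, in the middle of the bay (a pit in the right half of the face, 80 x 80, 46 deep); at rest 6 mm below the face. The lever turns about an axle 45 mm down the slope. Axes at rest: x up the slope, y left, z square out of the face: press along -z
- switch_lever (a joint): angle in rad of the roller lever: 0 at rest, grows as the roller is pressed in. The switch clicks at 0.18 (roller 8 mm in, about 4 N); beyond 0.34 (15 mm, about 7 N) it is overtravelled and damaged. A spring returns it: 1 N at rest, rising evenly, 5 N at 0.25 (11 mm). No sound or jolt marks the click
- mug_mid (a point): black mug with a handle, 82 x 116 x 95 high, a bystander at the left of the dispenser; point half-way up its middle
- cocoa_mid (a point): cocoa jar, 42 diameter x 106 high with a yellow-brown cap, a bystander at the right; point half-way up
- creamer_mid (a point): white creamer cup, 37 diameter x 21 high, a bystander at the right; point half-way up
- hood_edge (a point): middle of the hood's outer edge, 95 out from the face; the hood's lower side runs 62 mm up the slope from the centre line of shutter, rib and bay. Axes as the dispenser's

How it is judged:
On the way, in this order (a step that is already met when the one before it is completed fails the run):
1. the shutter is fully open (value of joint shutter above 0.08 m), for 0.2 s.
2. the roller lever is held past its click, without overtravel, with the shutter open (value of joint switch_lever between 0.18 and 0.34 rad and value of joint shutter above 0.06 m), for 0.5 s.
At the end, for the whole second after the job is handed in: the shutter is closed to within 5 mm, the lever has sprung back (below 0.05 rad), and mug, cocoa jar and creamer cup are within 30 mm of where they stood (value of joint shutter below 0.005 m and value of joint switch_lever below 0.05 rad and distance of each of mug_mid, cocoa_mid, creamer_mid from where it was at the start of the episode below 0.03 m); the robot touches nothing.
It fails at once if the switch is overtravelled (lever beyond 0.34 rad) (value of joint switch_lever above 0.34 rad).
It fails at once if a bystander (mug, cocoa jar or creamer cup) is moved by more than 30 mm (distance of any of mug_mid, cocoa_mid, creamer_mid from where it was at the start of the episode above 0.03 m).
It also fails if it takes over 64 s, if anything falls off the work surface, if the arm or the gripper's body presses on something with over 40 N, if the wrist force passes 120 N, or if a joint passes its speed limit or range.

## Working session

There is one attempt and no reset: what is moved stays moved. The work goes in short steps, Python scripts to look and compute and a tool call to move; the robot and the scene stay as the last step left them, time stands still between calls to the robot, and variables do not carry over. Pictures are saved under pics/ and viewed, about 8 in all and at most 12, crops included, and the job is handed in when it is done.

Besides the shell and the picture viewer there is one more tool, called after "Emit:" as a command line: name --argument value ..., lists and objects as JSON in quotes. step_arm: Moves the arm, as the interface text tells. Its arguments: {"type":"object","properties":{"steps":{"type":"array"},"newtons":{"type":"number"}},"required":["steps"]}

```bash
mkdir -p pics; cat > h.py <<'E'
import numpy as np, cv2
from scipy.spatial.transform import Rotation as R
from cell import ctrl
def grab(n,f):
    s=ctrl.observe(); d=ctrl.grab_frame(n)
    cv2.imwrite('pics/'+f,d['color'][:,:,::-1])
    H=d['color'].shape[0]; fl=H/2/np.tan(np.radians(d['vfov'])/2)
    if n=='wrist':
        T=np.eye(4);T[:3,:3]=R.from_quat(s['tcp_rot']).as_matrix();T[:3,3]=s['eef_pos']
        C=T@np.array(d['T_tool_cam'])
    else: C=np.linalg.inv(np.array(d['world_to_cam']))
    np.savez('pics/'+f[:-4]+'.npz',C=C,f=fl,c=[d['cx'],d['cy']]); return d
def ray(f,u,v):
    z=np.load('pics/'+f+'.npz'); d=np.array([(u-z['c'][0])/z['f'],(v-z['c'][1])/z['f'],1])
    return z['C'][:3,3], z['C'][:3,:3]@d
def onz(f,u,v,h):
    o,d=ray(f,u,v); return o+d*(h-o[2])/d[2]
def two(f1,p1,f2,p2):
    o1,d1=ray(f1,*p1);o2,d2=ray(f2,*p2)
    t=np.linalg.lstsq(np.c_[d1,-d2],o2-o1,rcond=None)[0]
    a=o1+d1*t[0];b=o2+d2*t[1];return (a+b)/2,np.linalg.norm(a-b)
def proj(f,p):
    z=np.load('pics/'+f+'.npz');q=z['C'][:3,:3].T@(np.array(p)-z['C'][:3,3]);return q[:2]/q[2]*z['f']+z['c']
E
python3 - <<'E'
from h import *
print(ctrl.observe())
for n in('scene','top'):
    d=grab(n,n+'1.png');z=np.load(f'pics/{n}1.npz');print(n,d['vfov'],z['c'],z['C'].round(3).tolist())
a=[cv2.imread(f'pics/{n}1.png') for n in('scene','top')]
E
```

```text
{'clock': 0.0, 'joints': array([ 1.32164116e+00,  3.53648069e-01,  1.63413984e+00, -3.08969654e-05,
        1.15521307e+00, -2.42390290e-03]), 'dq': array([-0.00077828,  0.00028725,  0.00089112,  0.00012556,  0.00011549,
        0.00019241]), 'tau': array([-1.90809606e-04, -5.93863142e+01, -3.34203994e+01,  6.96224836e-02,
        2.35717907e-02, -7.10356062e-05]), 'eef_pos': array([0.15254637, 0.6055744 , 0.21386131]), 'tcp_rot': array([ 0.70222845, -0.08705973,  0.08695461, -0.70123798]), 'force': array([-0.17604941, -0.46518829,  0.38161204]), 'ft_torque': array([ 0.01531191,  0.00304959, -0.00982575]), 'finger_gap': 0.09181007709978507}
scene 48.11929431577786 [251.83868877 195.6904938 ] [[0.6, -0.462, 0.654, -0.304], [-0.8, -0.37, 0.473, -0.534], [0.024, -0.806, -0.591, 0.847], [0.0, 0.0, 0.0, 1.0]]
top 43.02385285780365 [262.74035523 194.6772453 ] [[0.019, -0.989, 0.144, 0.271], [-1.0, -0.018, 0.011, 0.029], [-0.008, -0.144, -0.989, 1.58], [0.0, 0.0, 0.0, 1.0]]
```

View pics/scene1.png

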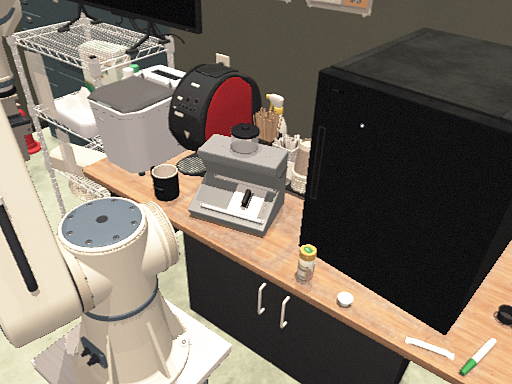

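View pics/top1.png

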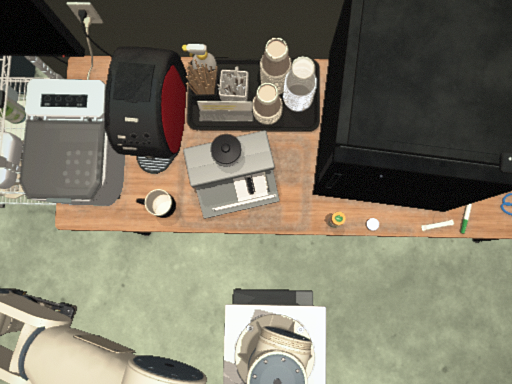

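Scene: dispenser at about (240,185) px, rib near (246,199). Top: dispenser (230,180), rib (251,185), mug (160,202), cocoa (338,219), creamer (372,224). Enlarging both.

```bash
python3 - <<'E'
import cv2,numpy as np
a=cv2.imread('pics/scene1.png')[130:240,180:300];b=cv2.imread('pics/top1.png')[120:230,170:290]
k=dict(fx=6,fy=6,interpolation=cv2.INTER_CUBIC)
k['fx']=k['fy']=3.3
cv2.imwrite('pics/z1.png',np.hstack([cv2.resize(a,None,**k),cv2.resize(b,None,**k)]))
E
```

```text
(no output)
```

View pics/z1.png

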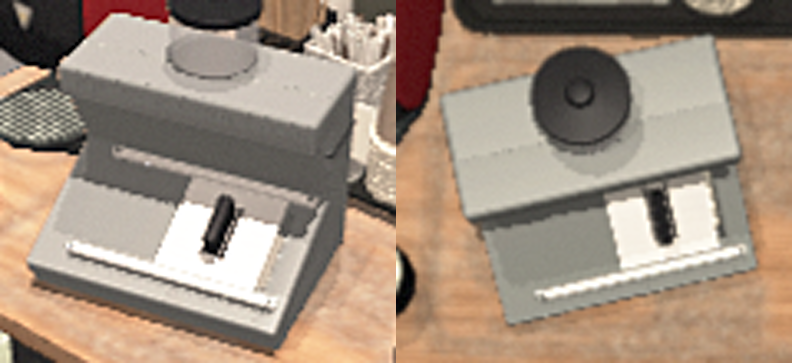

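Left half (scene): rib top runs (226,197)-(212,252) in the crop, front corners (35,265), (275,318). Right half (top): rib's lower end (664,243), front corners (508,322), (755,268).

```bash
python3 - <<'E'
from h import *
S=lambda u,v:(u/3.3+180,v/3.3+130)
T=lambda u,v:((u-396)/3.3+170,v/3.3+120)
def t(n,s,p): print(n,[np.round(x,4) for x in two('scene1',S(*s),'top1',T(*p))])
t('riblow',(212,250),(664,243))
t('FL',(35,267),(508,322));t('FR',(277,320),(755,268))
t('barL',(70,246),(541,296));t('barR',(273,301),(742,250))
t('hoodL',(62,70),(443,97)); t('hoodR',(354,72),(714,37))
L=onz('top1',*T(508,322),0.01);Rr=onz('top1',*T(755,268),0.01)
print(L,Rr,np.linalg.norm(L-Rr),np.degrees(np.arctan2(-(L-Rr)[0],(L-Rr)[1])))
for n,p,h in(('mug',(160,203),.09),('cocoa',(338,219),.1),('cream',(372,224),.02)):print(n,onz('top1',*p,h))
E
```

```text
riblow [array([0.4975, 0.0784, 0.07  ]), np.float64(0.0097)]
FL [array([0.4245, 0.2305, 0.0208]), np.float64(0.0101)]
FR [array([ 0.4779, -0.0087,  0.0469]), np.float64(0.0091)]
barL [array([0.445 , 0.1986, 0.0488]), np.float64(0.003)]
barR [array([0.4936, 0.0052, 0.051 ]), np.float64(0.0062)]
hoodL [array([0.599 , 0.3063, 0.1291]), np.float64(0.0537)]
hoodR [array([0.6612, 0.0378, 0.195 ]), np.float64(0.0006)]
[0.42203457 0.23548219 0.01      ] [ 0.47990471 -0.0059982   0.01      ] 0.24831779598797274 13.476627605884774
mug [0.4570043  0.36246581 0.09      ]
cocoa [ 0.41664302 -0.18495976  0.1       ]
cream [ 0.41044544 -0.30520169  0.02      ]
```

```bash
cat >> h.py <<'E'
def frame(yaw=np.radians(13.6)):
    xd=np.array([np.cos(yaw),np.sin(yaw),0]);yd=np.array([-np.sin(yaw),np.cos(yaw),0]);a=np.radians(26);Z=np.array([0,0,1.])
    return np.cos(a)*xd+np.sin(a)*Z, yd, -np.sin(a)*xd+np.cos(a)*Z
def turn(s,yaw=np.radians(13.6)):
    u,y,n=frame(yaw);A=R.from_quat(s['tcp_rot']);out=[]
    for z in(y,-y):
        M=R.from_matrix(np.c_[np.cross(-n,z),-n,z]);out.append((M*A.inv()).as_rotvec())
    return min(out,key=np.linalg.norm)
E
python3 - <<'E'
from h import *
s=ctrl.observe();print(R.from_quat(s['tcp_rot']).as_matrix().round(3));r=turn(s);print(r,np.linalg.norm(r))
u,y,n=frame();print(u,y,n);print(np.array([.519,.0837,.081])+.1*n-s['eef_pos'])
E
```

```text
[[ 0.97  -0.     0.244]
 [-0.244 -0.001  0.97 ]
 [-0.    -1.    -0.001]]
[-0.00093883 -0.45819407  0.47603143] 0.6607182494293372
[0.87359276 0.21134433 0.43837115] [-0.23514211  0.971961    0.        ] [-0.42607966 -0.10307952  0.89879405]
[ 0.32381728 -0.53224095 -0.04307138]
```

Emit:
step_arm --steps '[0,-0.038,0.04,2.7,-4.4,0.5,1,0,-0.038,0.04,2.7,-4.4,0.5,1,0,-0.038,0.04,2.7,-4.4,0,1,0,-0.038,0.04,2.7,-4.4,0,1,0,-0.038,0.04,2.7,-4.4,0,1,0,-0.038,0.04,2.7,-4.4,0,1,0,-0.038,0.04,2.7,-4.4,0,1,0,-0.038,0.04,2.7,-4.4,0,1,0,-0.038,0.04,2.7,-4.4,-1,1,0,-0.038,0.04,2.7,-4.4,-1,1,0,-0.038,0.04,2.7,-4.4,-1.5,1,0,-0.038,0.04,2.7,-4.4,-1.5,1]'

```text
clock: 1.6
eef_pos: [0.4714, 0.0866, 0.1771]
tcp_rot: [-0.665, -0.235, -0.074, 0.705]
force: [0.4, 1.7, 0.1]
finger_gap: 0.0919
```

```bash
python3 - <<'E'
from h import *
s=ctrl.observe();print(s['clock'],s['eef_pos'],turn(s),s['force'],s['joints'])
d=grab('wrist','w1.png');a=cv2.imread('pics/w1.png');cv2.imwrite('pics/w1z.png',cv2.resize(a,None,fx=1.55,fy=1.55))
E
```

```text
1.6 [0.47143814 0.0865839  0.17709654] [-0.00236419 -0.01097483  0.0015749 ] [0.42825097 1.6518544  0.14416199] [ 0.14653009 -0.03187608  2.29371553  0.10028373  0.43991413 -1.74014541]
```

View pics/w1z.png

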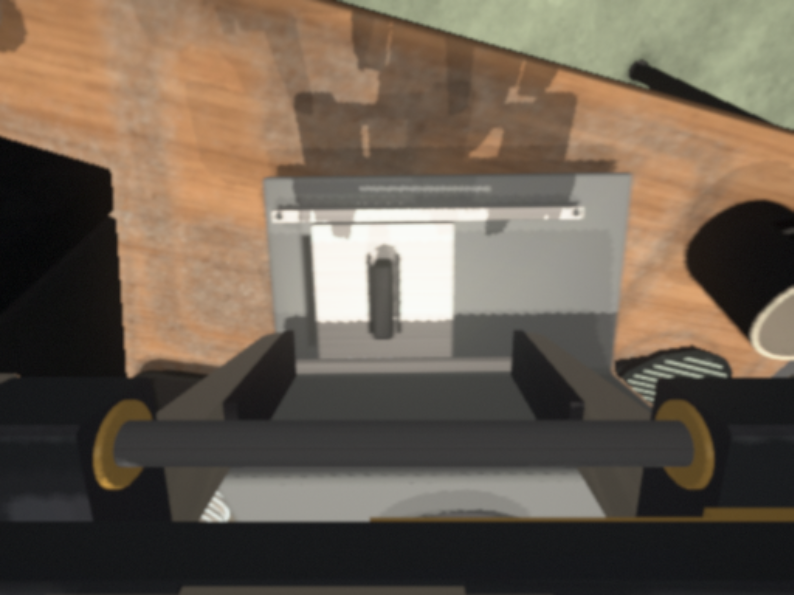

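Wrist view (x1.551): plate from (311,224) to (455,222) at its lower edge, rib (384,262)-(383,338), face front edge (263,177)-(632,173); mug at right, tool nearly aligned. Gripper fingers at (295,335)/(515,335).

```bash
python3 - <<'E'
from h import *
u,y,n=frame();F=np.c_[u,y,n].T;s=ctrl.observe();print('tcp',F@s['eef_pos'])
k=384/595.5
W=lambda p:(p[0]*k,p[1]*k)
o,_=ray('w1',0,0);print('cam',F@o)
def fr(p,h):
    o,d=ray('w1',*W(p));o,d=F@o,F@d;return o+d*(h-o[2])/d[2]
# plane height from widths
for nm,a,b,w in(('plateLow',(311,225),(455,223),.096),('front',(263,177),(632,173),.25),('bay/plateUp',(317,358),(453,358),.096)):
    d=[F@ray('w1',*W(p))[1] for p in(a,b)];o_=F@o
    f=lambda h:abs((o_+d[0]*(h-o_[2])/d[0][2]-o_-d[1]*(h-o_[2])/d[1][2])[1])-w
    from scipy.optimize import brentq
    h=brentq(f,-1.0,o_[2]-.02);print(nm,h,fr(a,h),fr(b,h))
for p,t in(((384,262),(251.2,193.6)),((263,177),(278.8,201.2)),((632,173),(203.9,217.6))):
    q,e=two('w1',W(p),'top1',t);print(F@q,e,q)
for p,sc in(((384,262),(244.2,206.4)),((263,177),(277/3.3+180,320/3.3+130)),((632,173),(35/3.3+180,267/3.3+130))):
    q,e=two('w1',W(p),'scene1',sc);print('sc',F@q,e,q)
E
```

```text
tcp [ 0.50751097 -0.02959719 -0.05191701]
cam [ 0.44225322 -0.02671878  0.12030644]
plateLow -0.16799011159457844 [ 0.46106061 -0.08713613 -0.16799011] [ 0.46014198  0.00886387 -0.16799011]
front -0.18005437760193976 [ 0.42958945 -0.12042962 -0.18005438] [ 0.42791657  0.12957038 -0.18005438]
bay/plateUp -0.16339931177440642 [ 0.55353541 -0.08687292 -0.16339931] [ 0.55405217  0.00912708 -0.16339931]
[ 0.48293566 -0.0371805  -0.14647403] 0.0015058602009701656 [0.4930414  0.08102619 0.08005507]
[ 0.43010771 -0.11764233 -0.17182274] 0.0005370470842987794 [ 0.47661183 -0.00573152  0.03411355]
[ 0.42834526  0.12811881 -0.17783636] 0.00082449397428792 [0.41984565 0.23338611 0.02793594]
sc [ 0.48779591 -0.03965584 -0.17321765] 0.002062261560459088 [0.50926425 0.08240416 0.05814866]
sc [ 0.43502876 -0.12007839 -0.1664214 ] 0.012322028845085379 [ 0.47918223 -0.00761601  0.04112549]
sc [ 0.42799573  0.12090513 -0.17610669] 0.011739043564355898 [0.42049956 0.22612254 0.02933733]
```

Emit:
step_arm --steps '[0,-0.011,0,0.9,-0.8,0,0.2,0,0,0,0.77,0.2,-1.9,0.2,0,0,0,0.77,0.2,-1.9,0.2,0,0,0,0.77,0.2,-1.9,0.2,0,0,0,0.75,0.2,-1.9,0.2,0,0,0,0.75,0.2,-1.9,0.2,0,0,0,0,0,0,0.2]' --newtons 8

```text
clock: 2.52
eef_pos: [0.5173, 0.0906, 0.081]
tcp_rot: [-0.665, -0.237, -0.076, 0.704]
force: [-0.4, 0.3, -0.2]
finger_gap: 0.0553
```

```bash
python3 - <<'E'
from h import *
u,y,n=frame();F=np.c_[u,y,n].T
s=ctrl.observe();print(F@s['eef_pos'],turn(s),F@s['force'],s['finger_gap'])
d=grab('wrist','w2.png');a=cv2.imread('pics/w2.png');cv2.imwrite('pics/w2z.png',cv2.resize(a,None,fx=1.55,fy=1.55))
E
```

```text
[ 0.50653119 -0.03354047 -0.15695514] [-0.00284367 -0.00481879  0.00158666] [-0.40530564  0.38047933 -0.00951864] 0.055250643125154986
```

View pics/w2z.png

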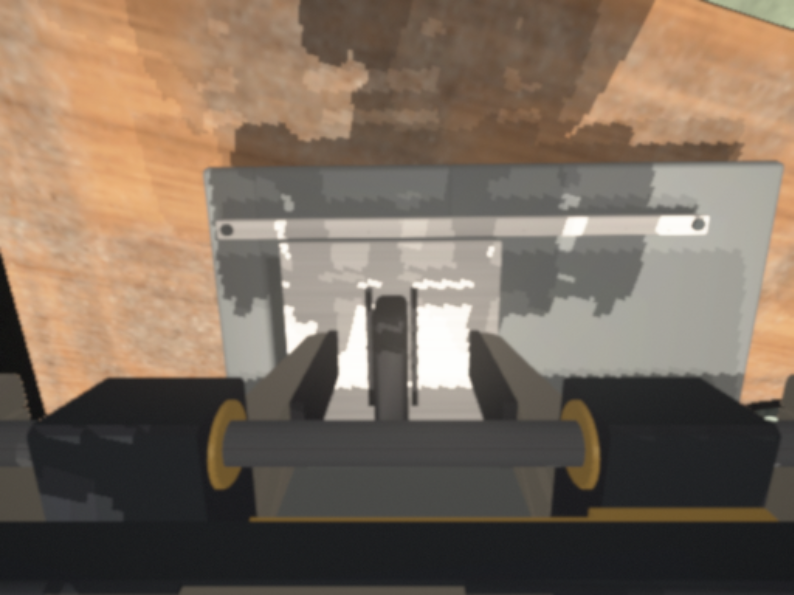

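The rib stands between the fingers (rib at column 391, fingertips 336 and 470), 5 mm right of the middle. Closing.

Emit:
step_arm --steps '[0,0,0,0.1,-0.45,0,-0.9,0,0,0,0,0,0,-0.9,0,0,0,0,0,0,-0.9,0,0,0,0,0,0,-0.9,0,0,0,0,0,0,-0.9]' --newtons 8

```text
clock: 3.2
eef_pos: [0.5191, 0.0862, 0.0826]
tcp_rot: [-0.664, -0.239, -0.077, 0.704]
force: [-2.5, -0.5, 5.0]
finger_gap: 0.0139
```

Emit:
step_arm --steps '[0,0,0,-0.15,-0.03,0.3,-0.9,0,0,0,-0.24,0.97,0,-0.9,0,0,0,-0.24,0.97,0,-0.9,0,0,0,-0.24,0.97,0,-0.9,0,0,0,-0.24,0.97,0,-0.9,0,0,0,-0.24,0.97,0,-0.9,0,0,0,-0.24,0.97,0,-0.9,0,0,0,-0.24,0.97,0,-0.9,0,0,0,-0.24,0.97,0,-0.9,0,0,0,0,0,0,-0.9]'

```text
clock: 4.45
eef_pos: [0.4982, 0.1626, 0.0853]
tcp_rot: [-0.665, -0.238, -0.076, 0.704]
force: [5.5, -15.3, -0.8]
finger_gap: 0.0243
```

```bash
python3 - <<'E'
from h import *
u,y,n=frame();F=np.c_[u,y,n].T
s=ctrl.observe();print(F@s['eef_pos'],turn(s),F@s['force'],s['finger_gap'])
E
```

```text
[ 0.50697957  0.04094178 -0.15238832] [-0.0012114  -0.0027824   0.00158069] [  1.17929321 -16.17024978  -1.51835874] 0.024291818614976132
```

```bash
python3 - <<'E'
from h import *
d=grab('wrist','w3.png');a=cv2.imread('pics/w3.png');cv2.imwrite('pics/w3z.png',cv2.resize(a,None,fx=1.55,fy=1.55))
E
```

```text
(no output)
```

View pics/w3z.png

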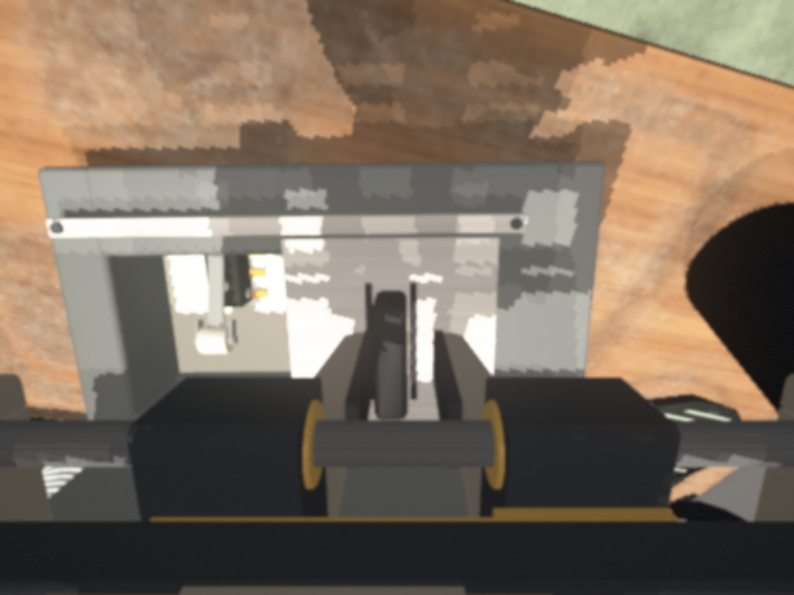

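The shutter is open against its stop: plate from column 283 to 500, the bay free from 108 to about 285, white roller at (213,340); rib against the right-hand finger.

```bash
python3 - <<'E'
from h import *
u,y,n=frame();F=np.c_[u,y,n].T;k=384/595.5
def fr(p,h):
    o,d=ray('w3',p[0]*k,p[1]*k);o,d=F@o,F@d;return (o+d*(h-o[2])/d[2]).round(4)
for h in(-.168,-.171,-.174):
    print(h,'plate',fr((283,240),h+.004),fr((499,238),h+.004),'bay',fr((108,257),h),fr((285,257),h),'bayback?',fr((120,378),h),'roller',fr((196,340),h-.012),fr((231,337),h-.012),fr((213,328),h-.009),fr((213,353),h-.012))
    print(fr((391,293),h+.032),fr((391,415),h+.032),'rib')
print(R.from_rotvec([0,0,0]).as_matrix()[0,0])
print('front',fr((40,170),-.172),fr((605,163),-.172))
E
```

```text
-0.168 plate [ 0.4598 -0.0096 -0.164 ] [ 0.4592  0.0821 -0.164 ] bay [ 0.4674 -0.0879 -0.168 ] [ 0.4676 -0.0104 -0.168 ] bayback? [ 0.5246 -0.0917 -0.168 ] roller [ 0.5101 -0.06   -0.18  ] [ 0.5086 -0.0427 -0.18  ] [ 0.503  -0.0496 -0.177 ] [ 0.5169 -0.0524 -0.18  ]
[ 0.4764  0.0369 -0.136 ] [ 0.5263  0.0364 -0.136 ] rib
-0.171 plate [ 0.4601 -0.0104 -0.167 ] [ 0.4595  0.0828 -0.167 ] bay [ 0.4678 -0.09   -0.171 ] [ 0.4681 -0.0112 -0.171 ] bayback? [ 0.526  -0.0938 -0.171 ] roller [ 0.5112 -0.0615 -0.183 ] [ 0.5097 -0.044  -0.183 ] [ 0.504 -0.051 -0.18 ] [ 0.5181 -0.0538 -0.183 ]
[ 0.4771  0.0368 -0.139 ] [ 0.528   0.0363 -0.139 ] rib
-0.174 plate [ 0.4604 -0.0113 -0.17  ] [ 0.4598  0.0835 -0.17  ] bay [ 0.4683 -0.092  -0.174 ] [ 0.4685 -0.012  -0.174 ] bayback? [ 0.5273 -0.096  -0.174 ] roller [ 0.5122 -0.063  -0.186 ] [ 0.5107 -0.0453 -0.186 ] [ 0.505  -0.0524 -0.183 ] [ 0.5192 -0.0552 -0.186 ]
[ 0.4778  0.0367 -0.142 ] [ 0.5296  0.0362 -0.142 ] rib
1.0
front [ 0.4305 -0.1135 -0.172 ] [ 0.4283  0.1275 -0.172 ]
```

Emit:
step_arm --steps '[0,0,0,0,0,0,0,0,0,0,0,0,0,0,0,0,0,-0.85,-0.2,1.8,0,0,0,0,-0.85,-0.2,1.8,0,0,0,0,-0.85,-0.2,1.8,-1,0,0,0,0.85,-3.0,0.1,-1,0,0,0,0.85,-3.0,0.1,-1,0,0,0,0.85,-3.0,0,-1,0,0,0,0,0,0,-1,0,0,0,1.0,0.25,-2.1,-1,0,0,0,1.0,0.25,-2.1,-1,0,0,0,0,0,0,-1]' --newtons 20

```text
clock: 6.0
eef_pos: [0.5174, 0.0732, 0.098]
tcp_rot: [-0.665, -0.237, -0.075, 0.705]
force: [0.4, -1.1, 0.7]
finger_gap: 0.0008
```

```bash
python3 - <<'E'
from h import *
u,y,n=frame();F=np.c_[u,y,n].T
s=ctrl.observe();print(F@s['eef_pos'],turn(s),F@s['force'],s['finger_gap'])
d=grab('wrist','w4.png');a=cv2.imread('pics/w4.png');cv2.imwrite('pics/w4z.png',cv2.resize(a,None,fx=1.55,fy=1.55))
E
```

```text
[ 0.510426   -0.05053003 -0.13993962] [-0.00315943 -0.00490024  0.0010705 ] [ 0.38068204 -1.16015477  0.59258844] 0.0007559855761173319
```

View pics/w4z.png

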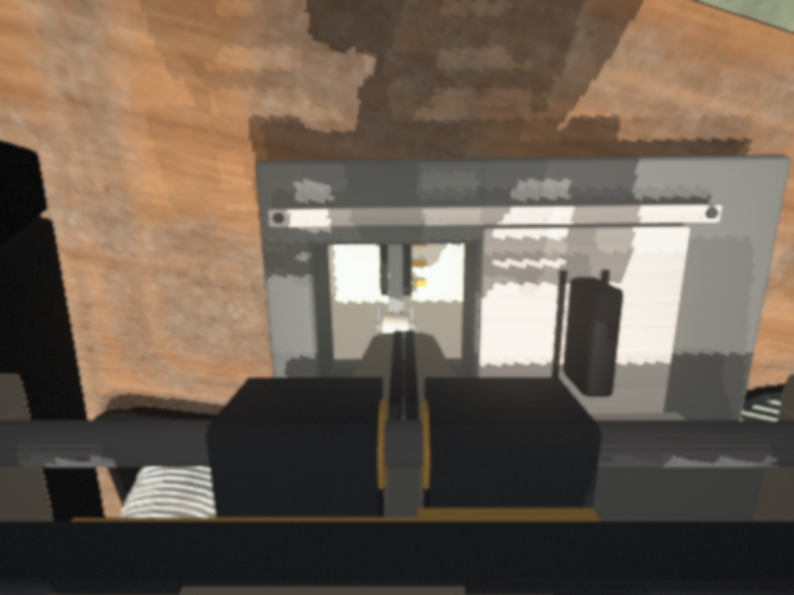

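Roller at (397,322), just beyond the shut fingertips at (403,335); shutter clear at the right, from column 480. Roller about 2 mm to the right of the tool.

Emit:
step_arm --steps '[0,0.003,0,0.55,-0.05,-1.1,-1,0,0,0,0.55,0.05,-1.1,-1,0,0,0,0,0,0,-1,0,0,0,0,0,0,-1]'

```text
clock: 6.55
eef_pos: [0.5292, 0.0727, 0.0781]
tcp_rot: [-0.664, -0.237, -0.076, 0.705]
force: [-0.3, -0.5, -0.3]
finger_gap: 0.0004
```

```bash
cat > st.py <<'E'
from h import *
u,y,n=frame();F=np.c_[u,y,n].T
s=ctrl.observe();print(s['clock'],F@s['eef_pos'],F@s['force'],s['finger_gap'])
E
python3 st.py
```

```text
6.55 [ 0.51195474 -0.05379871 -0.16277007] [-0.50315848 -0.44576926 -0.12818472] 0.00036853981324344365
```

Emit:
step_arm --steps '[0,0,0,0.21,0.05,-0.45,-1,0,0,0,0.21,0.05,-0.45,-1,0,0,0,0,0,0,-1,0,0,0,0,0,0,-1]'

```text
clock: 7.05
eef_pos: [0.5335, 0.0734, 0.0682]
tcp_rot: [-0.665, -0.237, -0.076, 0.705]
force: [0.8, 0.4, 0.7]
finger_gap: 0.0003
```

```bash
python3 st.py
```

```text
7.05 [ 0.51149308 -0.05411779 -0.17354035] [1.02961682 0.23061086 0.22214569] 0.0003447442227419288
```

Emit:
step_arm --steps '[0,0,0,0.13,0.03,-0.27,-1,0,0,0,0,0,0,-1,0,0,0,0,0,0,-1]'

```text
clock: 7.42
eef_pos: [0.5349, 0.0737, 0.0657]
tcp_rot: [-0.665, -0.237, -0.076, 0.705]
force: [-0.6, 0.8, -0.2]
finger_gap: 0.0006
```

```bash
python3 st.py
```

```text
7.425 [ 0.51161931 -0.0541572  -0.17647231] [-0.47099205  0.89552289  0.04793894] 0.0005977681093176476
```

Emit:
step_arm --steps '[0,0,0,0.13,0.03,-0.27,-1,0,0,0,0,0,0,-1,0,0,0,0,0,0,-1]'

```text
clock: 7.8
eef_pos: [0.5362, 0.074, 0.0629]
tcp_rot: [-0.665, -0.237, -0.076, 0.705]
force: [0.8, 0.3, -0.5]
finger_gap: 0.0002
```

```bash
python3 st.py
```

```text
7.8 [ 0.51162623 -0.05415218 -0.17951404] [ 0.50880023  0.07713902 -0.7961043 ] 0.00023468187911594447
```

Emit:
step_arm --steps '[0,0,0,0.085,0.02,-0.18,-1,0,0,0,0,0,0,-1,0,0,0,0,0,0,-1]'

```text
clock: 8.18
eef_pos: [0.5372, 0.0742, 0.0613]
tcp_rot: [-0.665, -0.237, -0.076, 0.704]
force: [0.3, 0.1, 1.4]
finger_gap: 0.0004
```

```bash
python3 st.py
```

```text
8.175 [ 0.51181276 -0.05417318 -0.1814587 ] [0.92902923 0.01318979 1.13555356] 0.0004296080891065098
```

Emit:
step_arm --steps '[0,0,0,0.085,0.02,-0.18,-1,0,0,0,0,0,0,-1,0,0,0,0,0,0,-1]'

```text
clock: 8.55
eef_pos: [0.5383, 0.0744, 0.0596]
tcp_rot: [-0.665, -0.237, -0.076, 0.704]
force: [2.4, 1.0, 3.6]
finger_gap: 0.0004
```

```bash
python3 st.py
```

```text
8.55 [ 0.51207663 -0.05426513 -0.18344691] [3.89575503 0.39285437 2.15284325] 0.0004353927183083187
```

```bash
cat > avg.py <<'E'
from h import *
u,y,n=frame();F=np.c_[u,y,n].T;f=[];p=[]
for i in range(10):
    ctrl.grab_frame('wrist');s=ctrl.observe();f.append(F@s['force']);p.append(F@s['eef_pos'])
print(s['clock'],np.mean(p,0).round(5),np.mean(f,0).round(2),np.std(f,0).round(2))
E
python3 avg.py;python3 - <<'E'
from h import *
d=grab('wrist','w5.png');a=cv2.imread('pics/w5.png')[120:300,170:370];cv2.imwrite('pics/w5z.png',cv2.resize(a,None,fx=3.3,fy=3.3,interpolation=cv2.INTER_CUBIC))
E
```

```text
9.05 [ 0.51184 -0.05423 -0.18344] [ 1.93 -0.41  2.62] [0.46 0.48 0.48]
```

View pics/w5z.png

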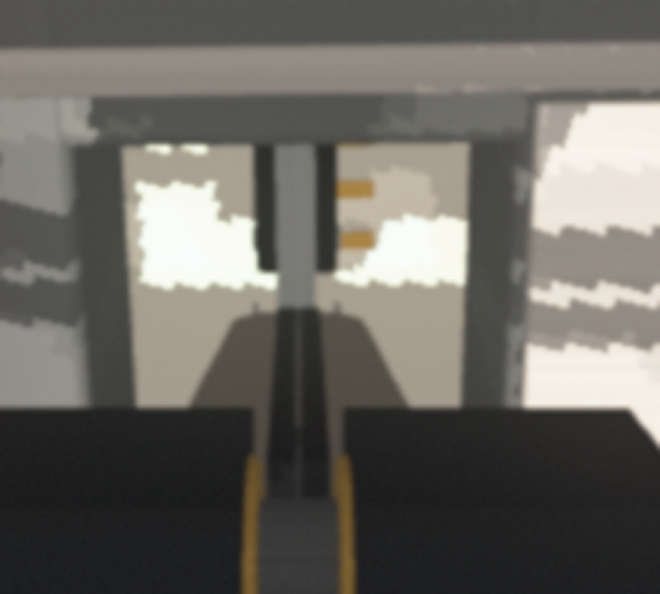

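Fingertips now cover the roller (its axle ends show at (257,308) and (338,308) of the crop), laterally centred.

```bash
python3 - <<'E'
from h import *
u,y,n=frame();F=np.c_[u,y,n].T
for uv in((297,308),(257,308),(338,308)):
  for h in(-.185,-.19,-.195):
    o,d=ray('w5',170+uv[0]/3.3,120+uv[1]/3.3);o,d=F@o,F@d;print(uv,(o+d*(h-o[2])/d[2]).round(4))
s=ctrl.observe()
for du in(-.01,-.0,.01): print(du,(proj('w5',s['eef_pos']+du*u)-[170,120])*3.3)
E
```

```text
(297, 308) [ 0.5018 -0.0538 -0.185 ]
(297, 308) [ 0.5035 -0.0538 -0.19  ]
(297, 308) [ 0.5051 -0.0538 -0.195 ]
(257, 308) [ 0.5018 -0.0617 -0.185 ]
(257, 308) [ 0.5034 -0.0619 -0.19  ]
(257, 308) [ 0.5051 -0.0622 -0.195 ]
(338, 308) [ 0.5019 -0.0456 -0.185 ]
(338, 308) [ 0.5035 -0.0454 -0.19  ]
(338, 308) [ 0.5052 -0.0451 -0.195 ]
-0.01 [294.9284131  309.78357734]
-0.0 [295.13173691 357.5323141 ]
0.01 [295.32986896 404.06181315]
```

Emit:
step_arm --steps '[0,0,0,-0.26,-0.06,0.54,-1,0,0,0,-0.52,-0.13,-0.26,-1,0,0,0,0,0,0,-1,0,0,0,0,0,0,-1]'

```text
clock: 9.6
eef_pos: [0.5299, 0.0725, 0.062]
tcp_rot: [-0.665, -0.237, -0.075, 0.705]
force: [-0.5, -0.6, 0.8]
finger_gap: 0.0001
```

```bash
python3 avg.py
```

```text
10.1 [ 0.50571 -0.05416 -0.17749] [-0.1  -0.17 -0.33] [0.45 0.4  0.54]
```

Emit:
step_arm --steps '[0,0,0,0.13,0.03,-0.27,-1,0,0,0,0.13,0.03,-0.27,-1,0,0,0,0,0,0,-1,0,0,0,0,0,0,-1]'

```text
clock: 10.6
eef_pos: [0.5331, 0.0731, 0.057]
tcp_rot: [-0.665, -0.237, -0.076, 0.704]
force: [0.4, -0.2, 2.9]
finger_gap: 0.0007
```

```bash
python3 avg.py
```

```text
11.1 [ 0.50594 -0.05428 -0.1834 ] [ 1.92 -0.16  2.49] [0.42 0.52 0.47]
```

Emit:
step_arm --steps '[0,0,0,0.085,0.02,-0.18,-1,0,0,0,0.085,0.02,-0.18,-1,0,0,0,0,0,0,-1]'

```text
clock: 11.48
eef_pos: [0.5348, 0.0735, 0.0532]
tcp_rot: [-0.665, -0.237, -0.076, 0.704]
force: [1.2, -0.4, 5.1]
finger_gap: 0.0006
```

```bash
python3 avg.py
```

```text
11.975 [ 0.506   -0.05427 -0.18747] [3.34 0.16 3.86] [0.65 0.55 0.56]
```

Emit:
step_arm --steps '[0,0,0,0.08,0.02,-0.16,-1,0,0,0,0.07,0.015,-0.15,-1,0,0,0,0,0,0,-1,0,0,0,0,0,0,-1]'

```text
clock: 12.48
eef_pos: [0.5364, 0.0739, 0.0504]
tcp_rot: [-0.665, -0.237, -0.076, 0.704]
force: [1.7, 1.6, 6.1]
finger_gap: 0.0008
```

```bash
python3 avg.py; python3 avg.py
```

```text
12.975 [ 0.50629 -0.05432 -0.19086] [3.87 0.4  5.09] [0.54 0.24 0.42]
13.475 [ 0.50629 -0.05432 -0.19085] [3.84 0.43 4.72] [0.57 0.36 0.57]
```

Emit:
step_arm --steps '[0,0,0,0.04,0.01,-0.09,-1,0,0,0,0,0,0,-1,0,0,0,0,0,0,-1,0,0,0,0,0,0,-1,0,0,0,0,0,0,-1,0,0,0,0,0,0,-1]'

```text
clock: 14.22
eef_pos: [0.5369, 0.074, 0.0496]
tcp_rot: [-0.665, -0.238, -0.076, 0.704]
force: [0.7, 0.8, 7.2]
finger_gap: 0.0004
```

```bash
python3 avg.py
```

```text
14.725 [ 0.50643 -0.05433 -0.19182] [4.01 0.33 5.25] [0.41 0.44 0.52]
```

Emit:
step_arm --steps '[0,0,0,-1.0,-0.25,2.13,-1,0,0,0,-1.0,-0.25,2.13,-1,0,0,0,-1.0,-0.25,2.13,-1,0,0,0,-1.0,-0.25,2.13,0.1,0,0,0,-0.71,2.93,0,0.1,0,0,0,-0.71,2.93,0,0.1,0,0,0,-0.71,2.93,0,0.1,0,0,0,0,0,0,0.1,0,0,0,0,0,0,0.1]' --newtons 8

```text
clock: 15.85
eef_pos: [0.4742, 0.1515, 0.1337]
tcp_rot: [-0.665, -0.237, -0.075, 0.704]
force: [1.1, 0.1, 0.3]
finger_gap: 0.0504
```

```bash
python3 st.py; python3 - <<'E'
from h import *
d=grab('wrist','w6.png');a=cv2.imread('pics/w6.png');cv2.imwrite('pics/w6z.png',cv2.resize(a,None,fx=1.55,fy=1.55))
E
```

```text
15.85 [ 0.50486686  0.03572502 -0.09748215] [ 1.07584435 -0.19035243 -0.16209346] 0.050403351316358806
```

View pics/w6z.png

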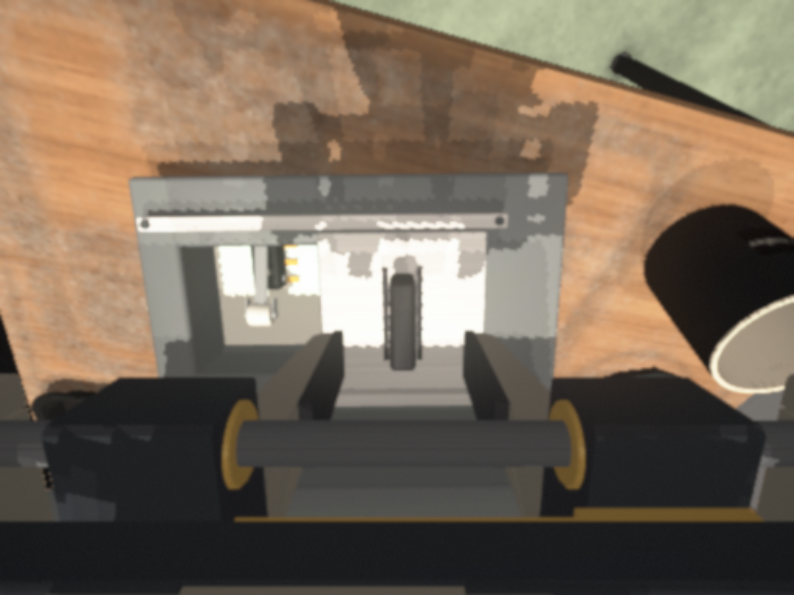

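Lever sprung back (roller at (259,316)), shutter still open, rib at (403,320) centred between the fingers.

Emit:
step_arm --steps '[0,0,0,0.76,0.18,-1.58,0.1,0,0,0,0.76,0.18,-1.58,0.1,0,0,0,0.76,0.18,-1.58,0.1,0,0,0,0,0,0,-0.9,0,0,0,0,0,0,-0.9,0,0,0,0,0,0,-0.9,0,0,0,0,0,0,-0.9]' --newtons 12

```text
clock: 16.77
eef_pos: [0.4979, 0.157, 0.0876]
tcp_rot: [-0.665, -0.237, -0.076, 0.704]
force: [4.2, -10.7, 3.6]
finger_gap: 0.014
```

Emit:
step_arm --steps '[0,0,0,0.24,-0.97,0,-0.9,0,0,0,0.24,-0.97,0,-0.9,0,0,0,0.24,-0.97,0,-0.9,0,0,0,0.24,-0.97,0,-0.9,0,0,0,0.24,-0.97,0,-0.9,0,0,0,0.24,-0.97,0,-0.9,0,0,0,0.24,-0.97,0,-0.9,0,0,0,0.24,-0.97,0,-0.9,0,0,0,0.22,-0.85,0,-0.9,0,0,0,0,0,0,-0.9,0,0,0,0,0,0,-0.9]'

```text
clock: 18.15
eef_pos: [0.5196, 0.0712, 0.0876]
tcp_rot: [-0.665, -0.238, -0.076, 0.704]
force: [-2.3, -1.9, 6.8]
finger_gap: 0.0136
```

```bash
python3 st.py
```

```text
18.15 [ 0.50732681 -0.05296097 -0.15002312] [ 0.51824672 -1.30880305  7.28584445] 0.013603944077408631
```

Emit:
step_arm --steps '[0,0,0,0.05,-0.25,0.1,-0.9,0,0,0,0.05,-0.25,0.1,-0.9,0,0,0,0.05,-0.2,0,-0.9,0,0,0,0,0,0,-0.9]'

```text
clock: 18.65
eef_pos: [0.5194, 0.0667, 0.0882]
tcp_rot: [-0.664, -0.236, -0.074, 0.706]
force: [4.3, 26.2, -9.4]
finger_gap: 0.0184
```

```bash
python3 st.py
```

```text
18.65 [ 0.50646693 -0.05728852 -0.14888544] [  5.17242048  24.40940463 -13.01061125] 0.018396777365704088
```

Emit:
step_arm --steps '[0,0,0,-0.05,0.25,0,0.1,0,0,0,0,0,0,0.1,0,0,0,0,0,0,0.1,0,0,0,-0.9,-0.2,1.8,0.1,0,0,0,-0.9,-0.2,1.8,0.1,0,0,0,-0.9,-0.2,1.8,0.1,0,0,0,-0.9,-0.2,1.8,0.1,0,0,0,-0.9,-0.2,1.8,0.1,0,0,0,-0.9,-0.2,1.8,0.1,0,0,0,0,0,0,0.1,0,0,0,0,0,0,0.1]'

```text
clock: 20.02
eef_pos: [0.4662, 0.0545, 0.1966]
tcp_rot: [-0.665, -0.237, -0.076, 0.704]
force: [0.9, 0.0, 0.1]
finger_gap: 0.0505
```

```bash
python3 st.py; python3 - <<'E'
from h import *
d=grab('wrist','w7.png');a=cv2.imread('pics/w7.png')
grab('top','top2.png');grab('scene','scene2.png');t=cv2.imread('pics/top2.png')[130:250,120:400]
b=cv2.imread('pics/top1.png')[130:250,120:400]
cv2.imwrite('pics/fin.png',np.hstack([a,np.vstack([b,t,np.zeros((144,280,3),np.uint8)])]))
u,y,n=frame();F=np.c_[u,y,n].T
E
```

```text
20.025 [ 0.50501198 -0.0566183  -0.02758254] [ 0.84591418 -0.20513998 -0.2488599 ] 0.05046243054306233
```

View pics/fin.png

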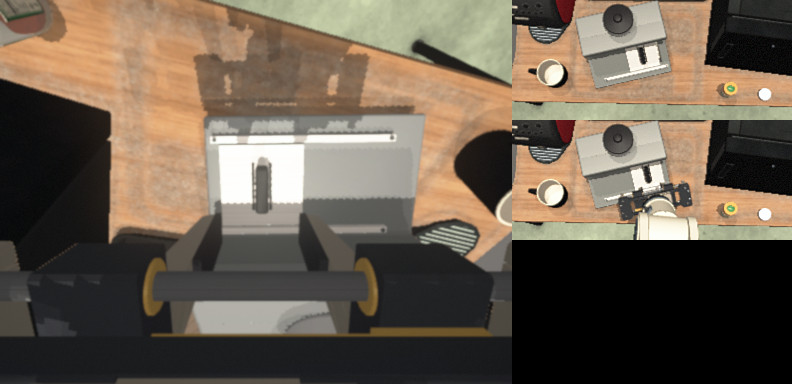

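Shutter closed: plate spans columns 218–304 with no bay showing. The mug, jar and creamer are at the same pixels as at the start, and the gripper is clear.

```bash
python3 -c "
from cell import ctrl; print(ctrl.sign_off())"
```

```text
the job is handed in; nothing more can be done
None
```

The dispenser is re-armed and I handed the job in at about 20 s; the hand-in gave no verdict.

- **Opening:** I gripped the rib and slid the shutter left to its stop. It had started about 15 mm open. Fully open, the rib stood about 0.09 m from where it later stopped when closed, and the whole bay was clear.
- **Pressing the switch:** I pressed the roller in small steps with the fingers shut and held it for about 2.5 s, the last second 1 mm deeper. From where contact began, the roller was about 10–12 mm in, with 5–5.5 N pushing back. That is past the 8 mm click and short of the 15 mm overtravel. The lever angle cannot be measured directly, so this rests on force and position.
- **Disagreement:** There was also about 4 N of sideways force up the slope, which I took as friction on the roller. It makes the depth worked out from force alone uncertain by about 2 mm. The first press was near the edge of the fingertips, so I lifted off and re-centred before going deeper.
- **Closing and last checks:** The lever sprang back in the picture taken before closing. I then slid the shutter to its closed stop, where the rib pushed back with about 24 N. The last pictures show the bay covered, the mug, cocoa jar and creamer cup where they stood, and the gripper clear.

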